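Load a vial rack and hold it square in the code reader's corner

TASK

On the bench, load the last two vials from the dark metal cold block into the white rack, each fully down in the empty pocket of its own size. Then carry the loaded rack, its plain end leading and its thumb ledge to the rear, onto the glass of the low bench reader, push it flat and square into the corner so that its end is against the end stop and its side against the side rail, and keep it pressed firmly against both: the reader has no clamp, so finish with the gripper still holding it there. Leave the other things on the bench where they are.

Things in the scene. Friction and masses are not known exactly. Their poses are not given: they have to be found in the camera images.
- large_vial_center (a point): centre (half-way up) of the larger loose vial: white plastic cylinder with a grey cap of the same width, 16.5 mm in diameter, 70 mm tall, 24 g, upright in an end socket of the cold block at the start; z along the vial, up
- small_vial_center (a point): centre (half-way up) of the smaller loose vial: the same look, 12.5 mm in diameter, 52 mm tall, 12 g, upright in the other end socket of the cold block at the start (which socket varies); z along the vial, up
- cold_block: fixed dark grey anodised aluminium block 126 (x) x 42 (y) x 30 mm high with three round sockets 19 mm wide and 22 mm deep (floor 8 mm above the bench) in a row along its x at -42, 0 and +42 mm; origin at the centre of its underside on the bench; the middle socket is empty
- rack_center (a point): centre (half-way up) of the loose white rack's block, 124 (x) x 36 (y) x 30 mm high, about 0.3 kg loaded, on the bench at the start. x runs along its four pockets to the plain end; at the rear a thumb ledge 24 mm wide, 12 mm high sticks out 14 mm. Pockets 26 mm deep: x = +42 and +14 mm (18.5 mm wide), -14 and -42 mm (14.5 mm wide); those at +14 and -42 are empty
- rack_nose (a point): centre of the rack's plain end face, 3 mm above its underside, 62 mm ahead (+x) of the rack's centre; same axes as the rack
- wide_pocket (a point): centre of the mouth of the rack's empty 18.5 mm pocket (level with the rack's top, 30 mm above its underside) for the larger vial; 26 mm deep, so the seated vial stands 44 mm above the rack
- narrow_pocket (a point): centre of the mouth of the rack's empty 14.5 mm pocket (level with the rack's top) for the smaller vial; 26 mm deep, so the seated vial stands 26 mm above the rack
- large_loaded_center (a point): centre (half-way up) of the 16.5 x 70 mm vial that already stands in the rack's pocket nearest the plain end; it stays there
- small_loaded_center (a point): centre (half-way up) of the 12.5 x 52 mm vial that already stands in the rack's pocket at x = -14 mm; it stays there
- scanner: bench code reader, fixed: flat case 220 (x) x 150 (y) x 68 mm high with a flat dark glass top; origin at the centre of its underside on the bench. Its x points to the end stop, its y to the side rail. It does not move
- corner (a point): inner corner of the two rails at the level of the glass (68 mm above the bench), axes as the reader's: the rack's place is the quarter at -x and -y of it, its plain end face at x = 0 and its side at y = 0, so its centre line lies 18 mm to -y of the corner and its centre 62 mm to -x
- side_rail: fixed bare aluminium rail 6 mm high, 12 mm wide, 152 mm long along the reader's x; its inner face passes through the corner and looks to -y; the top is 74 mm above the bench. Origin not on the rail: on the glass above the reader's origin, 70 mm to -x and 30 mm to -y of the corner
- end_stop: fixed bare aluminium rail 6 mm high, 12 mm wide, 72 mm long along the reader's y; its inner face passes through the corner and looks to -x; same origin as the side rail
- tip_box: bystander: closed box of pipette tips 118 x 80 x 53 mm high, origin under its centre; leave alone
- reagent_bottle: bystander: amber bottle with a black cap, 48 mm in diameter, 105 mm tall, origin under its centre; leave alone
- marker: bystander: marker pen lying on the bench, 120 mm long, 17 mm thick, origin under its middle; leave alone
- centrifuge: bystander, fixed: blue mini centrifuge 165 mm across with its clear round lid standing open to 203 mm, origin under its rotor

How it is judged:
On the way, in this order (a step that is already met when the one before it is completed fails the run):
1. both vials stand fully down in their pockets of the rack, let go, with the rack still on the bench (horizontal distance between large_vial_center and wide_pocket below 0.006 m and z of large_vial_center in the frame of rack_center below 0.027 m and horizontal distance between small_vial_center and narrow_pocket below 0.006 m and z of small_vial_center in the frame of rack_center below 0.018 m and contact force between the fingers and large_vial below 0.1 N and contact force between the fingers and small_vial below 0.1 N and height (world z) of rack_center below 0.02 m), for 0.2 s.
2. the loaded rack stands upright on the reader's glass (height (world z) of rack_center between 0.078 and 0.088 m and contact force between rack and scanner above 0.2 N and angle between rack_center's own z axis and vertical below 0.1 rad and horizontal distance between rack_center and scanner below 0.09 m), for 0.1 s.
At the end, for the whole second after the job is handed in: Rack flat on the glass, plain end and side each within 3 mm of end stop and side rail, square and level within 2.3 degrees, still, pressed on each with over 1.5 N by the gripper still on it; both vials fully down (3 mm) in their own pockets, the two earlier ones still in theirs (contact force between rack and side_rail above 1.5 N and contact force between rack and end_stop above 1.5 N and contact force between the fingers and rack above 1 N and x of rack_nose in the frame of corner between -0.003 and 0.003 m and y of rack_center in the frame of corner between -0.021 and -0.015 m and z of rack_center in the frame of corner between 0.012 and 0.018 m and angle between the x axis of rack_center and the x axis of corner, either way round below 0.04 rad and angle between rack_center's own z axis and vertical below 0.04 rad and linear speed of rack below 0.01 m/s and horizontal distance between large_vial_center and wide_pocket below 0.006 m and z of large_vial_center in the frame of rack_center below 0.027 m and horizontal distance between small_vial_center and narrow_pocket below 0.006 m and z of small_vial_center in the frame of rack_center below 0.018 m and distance between large_loaded_center and rack_center below 0.054 m and distance between small_loaded_center and rack_center below 0.026 m); the arm keeps its last pose, push and grip.
It fails at once if a bystander is moved more than 30 mm (distance of any of tip_box, reagent_bottle, marker from where it was at the start of the episode above 0.03 m).
It also fails if it takes over 67 s, if anything falls off the work surface, if the arm or the gripper's body presses on something with over 40 N, if the wrist force passes 120 N, or if a joint passes its speed limit or range.

ROBOT

A 6-joint arm with a two-finger parallel gripper is mounted at the origin on the work surface. World frame = base frame: x ahead of the robot, y to its left, z up, the work surface at z = 0. Lengths are in m, angles in rad, forces in N, time in s.
With the tool pointing down it reaches from about 0.425 to 0.95 m from the base axis. Payload 3.5 kg.
Tool frame: the origin (TCP) lies at the very end of the fingers, on their centre line; the grasp point (between the pads) lies 19 mm behind it; z points along the fingers, y is the line along which they close (so a half turn about z gives the same grasp; the last joint's range is limited). The gripper opens to 85 mm and grips with 20 to 120 N. Pads are 22 mm wide; open, the fingers measure 114 mm over their backs; the gripper's body (76 mm by 85 mm) begins 54 mm behind the grasp point. The pads swing forward as they close: fully open they stand 13 mm farther back than shut.
Start: joints at [-1.376, 0.286, 1.577, -0, 1.279, -0.15], TCP at [0.228, -0.635, 0.231] pointing down, gripper open.
Joint ranges: [-2.77, 2.77], [-0.9, 2.22], [0.21, 2.48], [-1.53, 4.67], [0.24, 2.81], [-2.84, 2.84]. Speed limits (rad/s): [2.79, 2.79, 3.14, 3.14, 3.14, 3.14].

INTERFACE

Orientations are given as a unit quaternion [w, x, y, z].
In Python, from station import reach, move_linear, move_joints, gripper_to, sleep, ik, read_state, read_camera, IKError, sign_off, cut_out gives the robot as it stands. The module is installed in compiled form; this text tells all that it offers. Calls block until the motion is done:
- reach(position, orientation): joint-space move of the TCP to a pose.
- move_linear(position, feed=0.15, rotation=None, force_limit=None): straight line of the TCP; rotation=None keeps the orientation; feed is the mean speed in m/s. With force_limit (N) it stops when the force on the tool has changed by that much, and returns True; else False.
- move_joints(angles): joint-space move.
- gripper_to(opening, newtons=None): finger opening in m; newtons is the grip in N (None keeps the last); returns when the fingers have stopped.
- sleep(seconds).
- ik(position, orientation): joint angles nearest the present ones, or None.
- read_state(): the state.
- read_camera(name): name is "scene" or "top" or "wrist"; returns a dict with "pixels" (400x640x3 uint8, red, green, blue), "mtx" (3x3 intrinsics, pixels), "R" (3x3) and "t" (3): a world point X has camera coordinates R X + t; the wrist camera has in their place "tool_from_camera" (4x4, takes a point from camera to tool coordinates, whose origin is the TCP and whose axes are the flange's). Camera axes: x right, y down, z forward; pixel columns grow to the right and rows downward; lengths in m; the calibration is good to about 2 mm. The wrist camera is an equidistant fisheye: a pixel r from the principal point sees the ray r / f radians off the axis. A picture is of the moment at which its call begins: read the wrist's pose just before it. There is no depth.
A pose or a line that the arm cannot do raises IKError and nothing moves.
- sign_off(): hands the job in; it is judged then, once.
Trained networks look in the newest picture that a camera, given by its name, has taken for a name from the list of things; names that differ only in an ending like _2 or _b are one class to them, and where a whole thing is asked for, a point or a joint stands for the part that bears it (a point fixed in the world has none). Each returns a list of dicts, best first, with "confidence" (0 to 1); they miss things now and then, are a little off and sometimes report something else, mostly with a low value. They report only what shows in the picture. A call takes as long as a camera call.
- cut_out(camera, target): "region" (400x640 bool, what is visible of it) and "box" ([left, top, width, height] in pixels, round what is visible of it).
The state is a dict: "time_s": time; "joint_pos": joint angles; "dq": joint speeds; "tau": joint torques, N m; "ee_pos": TCP position; "orientation": TCP orientation; "wrist_force": force on the tool from outside, world axes, zero at the start; "ft_torque": the same for the moment, N m; "opening": finger opening in m; "finger_force": force on a finger pad.
Only numpy, scipy, OpenCV 4.12 (cv2) and the standard library are available. Lean on these libraries where they do the work, as an engineer would, in place of code of your own. Each camera call takes 0.05 s, during which the arm holds its last target. There are 200 camera calls.

## Working session

There is one attempt and no reset: what is moved stays moved. The work goes in short steps, each a Python script; the robot and the scene stay as the last script left them, time stands still between calls to the robot, and variables do not carry over. Pictures are saved under pics/ and viewed, at most 10 in all, crops included, and the job is handed in when it is done.

```bash
mkdir -p pics; ls; python3 - <<'E'
from station import *
import cv2,numpy as np
s=read_state();print(s['time_s'],s['ee_pos'],s['orientation'],s['opening'])
for c in ['scene','top','wrist']:
    r=read_camera(c);cv2.imwrite(f'pics/{c}0.png',r['pixels'][:,:,::-1])
    print(c,r['mtx'].tolist(),[np.round(r[k],4).tolist() for k in r if k not in('pixels','mtx')])
print(read_state()['time_s'])
E
```

```text
pics
0.0 [ 0.22803616 -0.63460804  0.22992252] [-1.20023216e-03  9.85174981e-01  1.71548286e-01 -3.28456669e-05] 0.0853359571393667
scene [[420.24928070430076, 0.0, 329.594252666245], [0.0, 420.24928070430076, 200.53689330369818], [0.0, 0.0, 1.0]] [[[0.2171, 0.976, 0.0155], [0.7478, -0.1561, -0.6453], [-0.6275, 0.1516, -0.7637]], [-0.1472, -0.3926, 1.7041]]
top [[378.15202617130416, 0.0, 320.1959192088516], [0.0, 378.15202617130416, 198.42683467659475], [0.0, 0.0, 1.0]] [[[-0.0004, -0.9995, -0.0314], [-0.9869, 0.0055, -0.1613], [0.1614, 0.0309, -0.9864]], [0.0316, 0.5725, 1.037]]
wrist [[309.70691628693146, 0.0, 319.8864391687862], [0.0, 309.70691628693146, 202.40223818762834], [0.0, 0.0, 1.0]] [[[0.0004, -0.9622, -0.2722, 0.0702], [1.0, 0.0006, -0.0005, -0.0002], [0.0007, -0.2722, 0.9622, -0.1428], [0.0, 0.0, 0.0, 1.0]]]
0.15
```

View pics/top0.png

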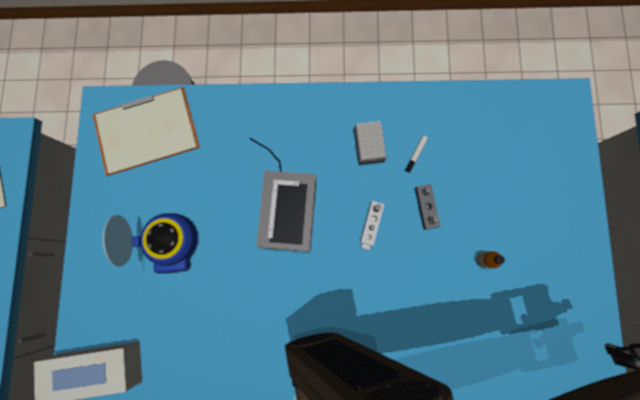

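View pics/scene0.png

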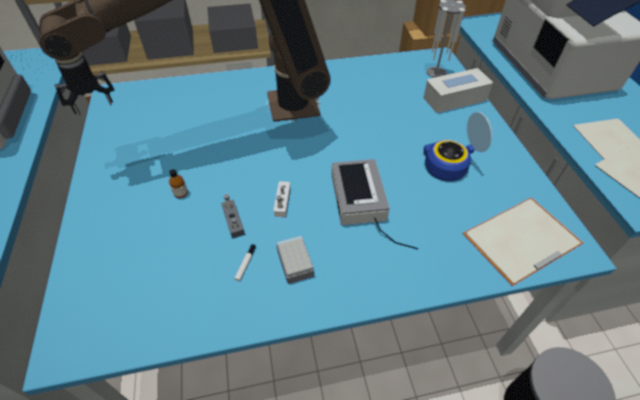

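```bash
cat > h.py <<'E'
from station import *
import numpy as np, cv2
from scipy.spatial.transform import Rotation as Rot
def Rq(q): return Rot.from_quat([q[1],q[2],q[3],q[0]])
def quat(yaw):  # tool pointing down, tool x axis at world angle yaw
    q=(Rot.from_euler('z',yaw)*Rot.from_euler('x',np.pi)).as_quat(); return [q[3],q[0],q[1],q[2]]
class Cam:
    def __init__(s,name,tag=None):
        st=read_state(); r=read_camera(name); s.img=r['pixels']; s.K=r['mtx']; s.fish=name=='wrist'
        if s.fish:
            T=np.eye(4); T[:3,:3]=Rq(st['orientation']).as_matrix(); T[:3,3]=st['ee_pos']; T=T@r['tool_from_camera']
            s.R=T[:3,:3].T; s.t=-s.R@T[:3,3]
        else: s.R,s.t=np.array(r['R']),np.array(r['t'])
        s.c=-s.R.T@s.t
        if tag: np.savez(f'pics/{tag}.npz',R=s.R,t=s.t,K=s.K,img=s.img,fish=s.fish); cv2.imwrite(f'pics/{tag}.png',s.img[:,:,::-1])
    def proj(s,X):
        p=np.atleast_2d(X)@s.R.T+s.t
        if s.fish:
            d=np.hypot(p[:,0],p[:,1]); th=np.arctan2(d,p[:,2])/np.maximum(d,1e-9); m=p[:,:2]*th[:,None]
        else: m=p[:,:2]/p[:,2:]
        return m*s.K[0,0]+s.K[:2,2]
    def plane(s,uv,z):
        m=(np.atleast_2d(uv)-s.K[:2,2])/s.K[0,0]
        if s.fish:
            th=np.linalg.norm(m,axis=1,keepdims=True); d=np.hstack([m*np.sinc(th/np.pi),np.cos(th)])
        else: d=np.hstack([m,np.ones((len(m),1))])
        d=d@s.R; return (s.c+d*((z-s.c[2])/d[:,2:]))[:,:2]
class Saved(Cam):
    def __init__(s,tag):
        f=np.load(f'pics/{tag}.npz'); s.R,s.t,s.K,s.img,s.fish=f['R'],f['t'],f['K'],f['img'],bool(f['fish']); s.c=-s.R.T@s.t
def rect(cam,mask,z):
    pts=np.argwhere(mask)[:,::-1].astype(float); P=cam.plane(pts,z).astype(np.float32)*1000
    (c,wh,a)=cv2.minAreaRect(P); return np.round(c,1),np.round(wh,1),round(a,1)
E
python3 - <<'E'
from h import *
c=Cam('top')
for n,z in [('rack_center',.03),('cold_block',.03),('scanner',.068),('side_rail',.074),('end_stop',.074),('large_vial_center',.078),('small_vial_center',.06),('large_loaded_center',.07),('small_loaded_center',.056),('tip_box',.05)]:
    for d in cut_out('top',n)[:3]:
        print(n,round(d['confidence'],2),d['box'],*rect(c,d['region'],z))
print(read_state()['time_s'])
E
```

```text
rack_center 0.93 [359.1, 201.0, 23.5, 46.1] [ 496.4 -117.5] [ 38.7 138.4] 73.8
cold_block 0.86 [417.9, 183.2, 23.3, 47.1] [ 550.9 -277.7] [129.1  49.6] 8.8
scanner 0.6 [252.9, 134.9, 62.6, 117.9] [586.8 128. ] [336.8 179.9] 4.3
side_rail 0.64 [269.3, 186.7, 11.0, 47.1] [535.5 161.5] [ 12.9 144.3] 85.4
side_rail 0.57 [101.3, 213.8, 98.3, 61.2] [444.8 503.9] [165.9 266.9] 2.0
large_vial_center 0.48 [429.9, 217.6, 7.1, 7.7] [ 507.8 -281.8] [12.  20.9] 18.2
large_loaded_center 0.66 [256.2, 140.6, 59.4, 110.8] [581.1 124.7] [322.4 171.4] 2.7
large_loaded_center 0.61 [374.4, 204.0, 5.0, 7.7] [ 541.  -128.9] [15.6 23.9] 44.6
tip_box 0.68 [352.3, 122.2, 32.9, 43.5] [ 735.7 -115.1] [125.4  80.9] 5.3
0.7
```

```bash
python3 - <<'E'
from h import *
y=np.radians(-16)
for tag,p,ns in [('blk',[.55,-.278,.17],['cold_block','large_vial_center','small_vial_center']),('rck',[.49,-.117,.17],['rack_center','large_loaded_center','small_loaded_center']),('scn',[.53,.12,.21],['scanner','side_rail','end_stop'])]:
    yy=y if tag!='scn' else np.radians(-4.6)
    j=ik(p,quat(yy)); print(tag,np.round(j,2)); reach(p,quat(yy)); c=Cam('wrist',tag)
    out={}
    for n in ns:
        for d in cut_out('wrist',n)[:2]:
            print(n,round(d['confidence'],2),np.round(d['box'],1)); out.setdefault(n,d['region'])
    np.savez(f'pics/{tag}_m.npz',**out)
print(read_state()['time_s'])
b=np.vstack([cv2.imread(f'pics/{t}.png') for t in ('blk','rck')]);cv2.imwrite('pics/both.png',b[:,:,:][0:800][:, :][:,40:600][:, :]) 
E
python3 -c "
import cv2,numpy as np
a=[cv2.imread(f'pics/{t}.png')[:,120:520] for t in ('blk','rck')];cv2.imwrite('pics/both.png',np.hstack(a))"
```

```text
blk [-0.63  0.21  1.78 -0.    1.15  1.22]
cold_block 0.97 [271.5 120.1  94.3 133.6]
large_vial_center 0.89 [327.8 218.5  22.7  33.7]
large_vial_center 0.7 [  5.3 245.4  48.5  93. ]
small_vial_center 0.47 [289.1 143.   19.3  17.5]
rck [-0.44 -0.03  2.05 -0.    1.13  1.41]
rack_center 0.87 [297.6 109.5  39.6 133.2]
large_loaded_center 0.69 [304.4 125.4  19.   16.8]
large_loaded_center 0.64 [294.5 111.   39.4 136.4]
small_loaded_center 0.64 [308.6 189.6  18.   17.4]
small_loaded_center 0.48 [470.3 122.3  38.7  17.3]
scn [ 0.04  0.02  1.92 -0.    1.21  1.69]
scanner 0.64 [2.109e+02 1.000e-01 1.802e+02 2.826e+02]
side_rail 0.71 [261.6 107.2  18.1 155.8]
end_stop 0.93 [261.8  92.6  84.6  16.5]
4.75
```

View pics/both.png

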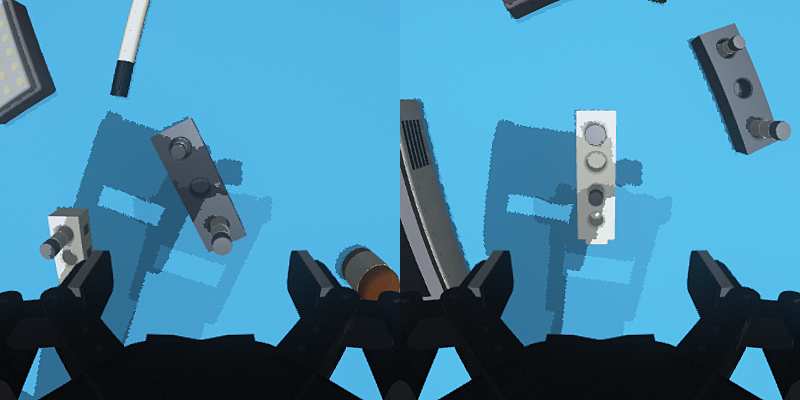

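View pics/scn.png

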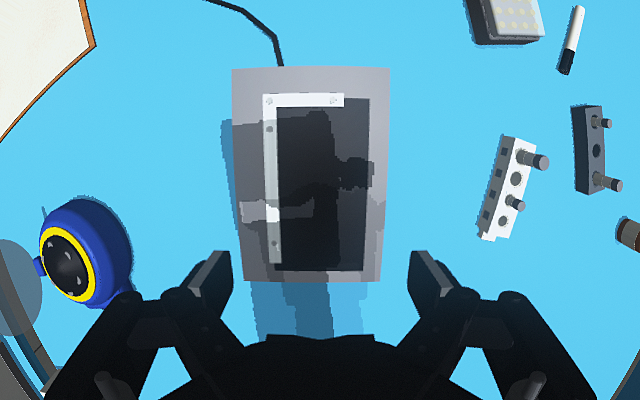

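```bash
cat > fit.py <<'E'
from h import *
from scipy.optimize import minimize
S=4
def box(x0,x1,y0,y1,z0,z1): return np.array([[x,y,z] for x in(x0,x1) for y in(y0,y1) for z in(z0,z1)])/1000.
def cyl(x,y,d,z0,z1):
    a=np.linspace(0,2*np.pi,40,endpoint=False); return np.array([[x+d/2*np.cos(t),y+d/2*np.sin(t),z] for t in a for z in(z0,z1)])/1000.
def render(cam,shapes,p,z=0.):
    m=np.zeros((400*S,640*S),np.uint8); c,s=np.cos(p[2]),np.sin(p[2])
    for P in shapes:
        W=P@np.array([[c,s,0],[-s,c,0],[0,0,1]])+[p[0],p[1],z]
        uv=(cam.proj(W)+.5)*S-.5
        cv2.fillConvexPoly(m,cv2.convexHull((uv*16).astype(np.int32)),1,shift=4)
    return m
def fit(cam,mask,shapes,p0,z=0.,yaw=True):
    M=cv2.resize(mask.astype(np.uint8),None,fx=S,fy=S,interpolation=cv2.INTER_NEAREST)
    sc=np.array([.001,.001,.01])
    n=3 if yaw else 2
    def f(q):
        p=np.array(p0,float); p[:n]+=q*sc[:n]; r=render(cam,shapes,p,z); return 1-(r&M).sum()/(r|M).sum()
    b=None
    for k in (5,1):
        q0=np.zeros(n) if b is None else b.x
        b=minimize(f,q0,method='Nelder-Mead',options=dict(initial_simplex=np.vstack([q0]+[q0+k*e for e in np.eye(n)]),xatol=.02,fatol=1e-5))
    p=np.array(p0,float); p[:n]+=b.x*sc[:n]; return p,1-b.fun
RACK=[box(-62,62,-18,18,0,30),box(-76,-62,-12,12,0,12)]
LOAD=[cyl(42,0,16.5,4,74),cyl(-14,0,12.5,4,56)]
BLK=[box(-63,63,-21,21,0,30)]
RAIL=[box(-140,12,0,12,0,6),box(0,12,-60,12,0,6)]
E
python3 - <<'E'
from fit import *
def comp(cam,uv):
    hsv=cv2.cvtColor(cam.img,cv2.COLOR_RGB2HSV); m=(hsv[:,:,1]<110).astype(np.uint8)
    l=cv2.connectedComponents(m,connectivity=4)[1]; return l==l[uv[1],uv[0]]
c=Saved('rck'); m=comp(c,(316,175)); print('rack mask',m.sum(),np.load('pics/rck_m.npz')['rack_center'].sum())
p,s=fit(c,m,RACK+LOAD,[.5,-.117,-.28]); print('rack hsv',p.round(4),round(s,3))
mm=np.load('pics/rck_m.npz'); p2,s=fit(c,mm['rack_center'],RACK+LOAD,p); print('rack net',p2.round(4),round(s,3))
for n,x,d,h in(('large_loaded_center',42,16.5,74),('small_loaded_center',-14,12.5,56)):
    X=c.plane([np.argwhere(mm[n])[:,::-1].mean(0)],h/1000)[0]; print(n,X.round(4), 'exp',(p[:2]+x/1000*np.array([np.cos(p[2]),np.sin(p[2])])).round(4))
c=Saved('blk'); mm=np.load('pics/blk_m.npz'); 
big=mm['cold_block']; pb,s=fit(c,big,BLK+[cyl(-42,0,16.5,8,78),cyl(42,0,12.5,8,60)],[.551,-.278,.15]); print('blk',pb.round(4),round(s,3))
e=np.array([np.cos(pb[2]),np.sin(pb[2])])
for n,x,d,h in(('large_vial_center',-42,16.5,78),('small_vial_center',42,12.5,60)):
    q=pb[:2]+x/1000*e; r,s=fit(c,mm[n],[cyl(0,0,d,30,h)],[*q,0],yaw=False); print(n,q.round(4),r.round(4),round(s,3))
c=Saved('scn'); mm=np.load('pics/scn_m.npz')
r,s=fit(c,mm['side_rail']|mm['end_stop'],RAIL,[.605,.155,-.08],z=.068); print('corner net',r.round(4),round(s,3))
hs=cv2.cvtColor(c.img,cv2.COLOR_RGB2HSV); print(hs[180,270],hs[212,270],hs[180,255],hs[150,300],hs[100,320],hs[250,272])
# scanner body
o=r[:2]; print('r deg',np.degrees(r[2]))
E
```

```text
rack mask 5159 4314
rack hsv [ 0.5065 -0.1171 -0.2802] 0.978
rack net [ 0.506  -0.1171 -0.2796] 0.832
large_loaded_center [ 0.5468 -0.1293] exp [ 0.5468 -0.1287]
small_loaded_center [ 0.4953 -0.1142] exp [ 0.493  -0.1132]
blk [ 0.5535 -0.2788  0.1696] 0.831
large_vial_center [ 0.5121 -0.2859] [ 0.5135 -0.286   0.    ] 0.941
small_vial_center [ 0.5949 -0.2717] [ 0.5955 -0.2723  0.    ] 0.892
corner net [ 0.6134  0.1533 -0.0809] 0.888
[ 99  21 198] [105   8 246] [106  31 108] [108  52  49] [105  10 248] [ 99  27 151]
r deg -4.636056195427356
```

```bash
python3 - <<'E'
from h import *
Q=quat(-.280)
gripper_to(.045,30)
reach([.5135,-.286,.14],Q); move_linear([.5135,-.286,.045],feed=.12)
gripper_to(.005,30); s=read_state(); print(s['opening'],s['finger_force'],s['ee_pos'])
move_linear([.5135,-.286,.135],feed=.15)
reach([.51995,-.1209,.135],Q); move_linear([.51995,-.1209,.081],feed=.12)
c=Cam('wrist','hold1'); print(read_state()['wrist_force'],read_state()['time_s'],read_state()['ee_pos'])
cv2.imwrite('pics/hold1c.png',cv2.resize(c.img[60:310,220:420,::-1],None,fx=2.4,fy=2.4,interpolation=cv2.INTER_CUBIC))
P=np.array([.51995,-.1209]);print(c.proj([[*P,.03],[*P,.044],[*P,.114]]).round(1))
E
```

```text
0.015627080906105838 29.34375741169788 [ 0.5141446  -0.286425    0.04609979]
[-0.1659517  -0.60423809 -0.36646426] 10.1583 [ 0.52063924 -0.12174852  0.08177679]
[[320.1 224.7]
 [320.1 232.4]
 [319.9 293.3]]
```

View pics/hold1c.png

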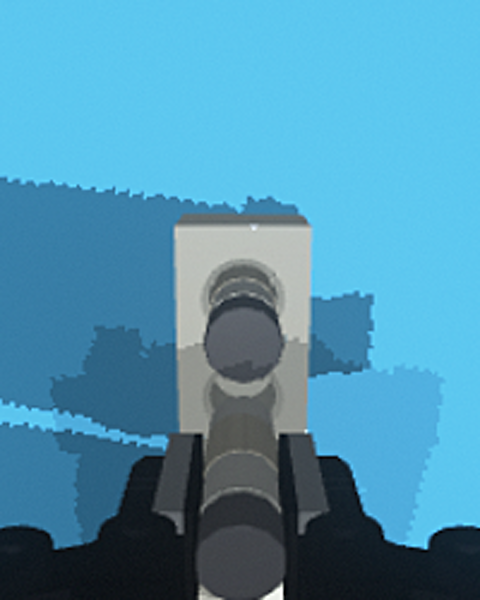

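```bash
cat >> h.py <<'E'
def insert(x,y,z1,zseat,fl=4):
    """lower held vial at measured-ee target (x,y); spiral on early contact"""
    d=.0012
    for k,(a,b) in enumerate([(0,0),(d,0),(-d,0),(0,d),(0,-d),(d,d),(-d,-d),(d,-d),(-d,d)]):
        t=np.array([x+a,y+b]); e=read_state()['ee_pos']
        if k: move_linear([*(t+off),z1],feed=.1)
        else:
            move_linear([*t,z1],feed=.1); sleep(.1); off=t-read_state()['ee_pos'][:2]; move_linear([*(t+off),z1],feed=.1)
        hit=move_linear([*(t+off),zseat],feed=.05,force_limit=fl); s=read_state(); print(k,hit,np.round(s['ee_pos'],4),np.round(s['wrist_force'],1))
        if s['ee_pos'][2]<zseat+.010: return True
    return False
E
python3 - <<'E'
from h import *
ok=insert(.5206,-.1211,.079,.040)
if ok:
    e=read_state()['ee_pos']; gripper_to(.03); sleep(.2)
    move_linear([e[0],e[1],.12],feed=.2); c=Cam('wrist','ins1'); cv2.imwrite('pics/ins1c.png',cv2.resize(c.img[60:310,220:420,::-1],None,fx=2.4,fy=2.4))
print(ok,read_state()['time_s'])
E
```

```text
0 True [ 0.5204 -0.1214  0.0421] [-0.1  0.8  3.4]
True 12.55
```

```bash
python3 - <<'E'
from h import *
Q=quat(-.280); T=np.array([.5955,-.2723])
reach([*T,.13],Q); off=T-read_state()['ee_pos'][:2]; print(off)
gripper_to(.035); T2=T+off; move_linear([*T2,.0375],feed=.12)
gripper_to(.003,25); s=read_state(); print(s['opening'],s['finger_force'],s['ee_pos'])
rel=T-s['ee_pos'][:2]; ax=np.array([np.cos(-.28),np.sin(-.28)]); rel=ax*(rel@ax); print(rel)
move_linear([*T2,.125],feed=.15)
P=np.array([.506,-.1171])-.042*ax-rel; print(P)
reach([*P,.125],Q)
ok=insert(*P,.070,.031)
print(ok,read_state()['time_s'])
if ok:
    e=read_state()['ee_pos']; gripper_to(.03); sleep(.2)
    move_linear([e[0],e[1],.15],feed=.2); c=Cam('wrist','ins2'); cv2.imwrite('pics/ins2c.png',cv2.resize(c.img[40:290,220:420,::-1],None,fx=2.4,fy=2.4))
E
```

```text
[ 0.00122637 -0.00127006]
0.011414318220675583 26.423757313750684 [ 0.59749927 -0.27407468  0.03886962]
[-0.00231792  0.00066653]
[ 0.46795359 -0.10615959]
0 True [ 0.4673 -0.1059  0.0347] [ 1.3 -0.2  3.6]
True 18.05
```

View pics/ins2c.png

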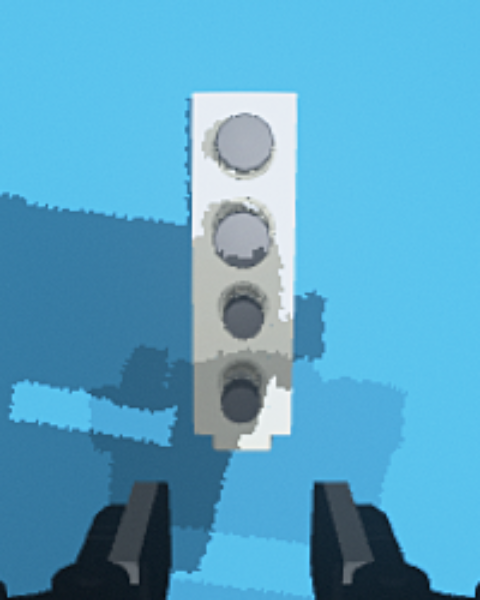

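```bash
python3 - <<'E'
from fit import *
c=Saved('ins2'); hsv=cv2.cvtColor(c.img,cv2.COLOR_RGB2HSV); m=(hsv[:,:,1]<110).astype(np.uint8)
l=cv2.connectedComponents(m,connectivity=4)[1]; m=l==l[90,320]
p,s=fit(c,m,RACK+LOAD+[cyl(14,0,16.5,4,74),cyl(-42,0,12.5,4,56)],[.506,-.117,-.28]); print(p.round(4),round(s,3))
np.save('rack.npy',p)
ax=np.array([np.cos(p[2]),np.sin(p[2])])
for x,h in((14,.074),(-42,.056)): print(c.proj([[*(p[:2]+x/1000*ax),h]]).round(1),((c.proj([[*(p[:2]+x/1000*ax),h]])-[220,40])*2.4).round())
if s>.95:
    Q=quat(p[2]); gripper_to(.065,70)
    reach([*p[:2],.12],Q); sleep(.2); off=p[:2]-read_state()['ee_pos'][:2]; print(off)
    T=p[:2]+off
    print(move_linear([*T,.010],feed=.12,force_limit=8),read_state()['ee_pos'])
    gripper_to(.02,70); s=read_state(); print(s['opening'],s['finger_force'],s['ee_pos'],s['wrist_force'],s['time_s'])
E
```

```text
[ 0.5062 -0.1169 -0.2817] 0.977
[[321.2 137.5]] [[243. 234.]]
[[320.9 206.9]] [[242. 400.]]
[ 1.25102895e-04 -5.74664306e-05]
False [ 0.5070674  -0.11729552  0.01082676]
0.03459983857999424 71.29265651106834 [ 0.50722051 -0.11739021  0.01120958] [-1.22582248  0.41181485  5.15306595] 21.7333
```

```bash
python3 - <<'E'
from h import *
p=np.load('rack.npy'); s=read_state(); e=s['ee_pos']
c=np.array([.6134,.1533]); y=-.0809; ax=np.array([np.cos(y),np.sin(y)]); ay=np.array([-ax[1],ax[0]])
ax0=np.array([np.cos(p[2]),np.sin(p[2])]); rx=(p[:2]-e[:2])@ax0; print('rack rel tcp',rx)
move_linear([e[0],e[1],.13],feed=.12); sleep(.1); print(read_state()['wrist_force'],read_state()['opening'])
G=c-(.062+.014)*ax-(.018+.010)*ay-rx*ax
mid=(G+e[:2])/2
move_linear([*G,.13],feed=.15,rotation=quat(y)); sleep(.2); off=G-read_state()['ee_pos'][:2]; print(off)
G=G+off
move_linear([*G,.095],feed=.1); h=move_linear([*G,.074],feed=.04,force_limit=5); sleep(.2)
s=read_state(); print(h,s['ee_pos'],s['wrist_force'],s['time_s'])
c=Cam('wrist','plc'); cv2.imwrite('pics/plcc.png',cv2.resize(c.img[40:290,180:460,::-1],None,fx=2.4,fy=2.4))
np.save('G.npy',np.r_[G,y])
E
```

```text
rack rel tcp -0.0011048011327955637
[ 0.71393887  0.1180337  -1.85164712] 0.03428419149075264
[-1.19036564e-05  4.75109654e-04]
True [0.5368706  0.13196246 0.07887986] [1.87366409 0.23186527 2.76351421] 26.1417
```

View pics/plcc.png

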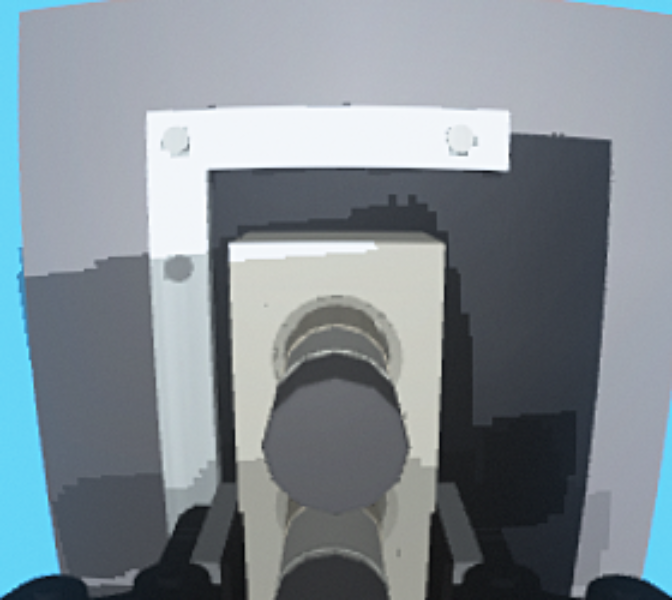

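```bash
python3 - <<'E'
from h import *
G=np.load('G.npy'); y=G[2]; ax=np.array([np.cos(y),np.sin(y)]); ay=np.array([-ax[1],ax[0]]); G=G[:2]
c=np.array([.6134,.1533])
def rep(t):
    s=read_state(); f=s['wrist_force'][:2]; d=s['ee_pos'][:2]-c
    print(t,'F ax,ay,z',round(f@ax,2),round(f@ay,2),round(s['wrist_force'][2],2),'ee in corner',(d@ax*1000).round(2),(d@ay*1000).round(2),(s['ee_pos'][2]*1000).round(2),'tq',np.round(s['ft_torque'],2),round(s['time_s'],1))
    return s
rep('start'); z=.0782
h=move_linear([*(G+.016*ay),z],feed=.02,force_limit=7); print(h); s=rep('y')
cy=(s['ee_pos'][:2]-G)@ay
h=move_linear([*(G+cy*ay+.020*ax),z],feed=.02,force_limit=7); print(h); s=rep('x'); sleep(.3); rep('x settled')
E
```

```text
start F ax,ay,z 0.79 -0.39 4.97 ee in corner -74.55 -27.47 78.9 tq [-0.08 -0.2  -0.04] 26.2
True
y F ax,ay,z -0.07 -1.37 2.89 ee in corner -74.62 -19.6 78.97 tq [-0.24  0.04 -0.07] 26.7
True
x F ax,ay,z -0.45 0.13 1.84 ee in corner -73.76 -19.62 78.93 tq [ 0.09 -0.18 -0.03] 27.1
x settled F ax,ay,z 0.62 0.19 1.21 ee in corner -73.77 -19.65 78.93 tq [ 0.15 -0.33 -0.01] 27.4
```

```bash
cat > push.py <<'E'
from h import *
y=-.0809; ax=np.array([np.cos(y),np.sin(y)]); ay=np.array([-ax[1],ax[0]]); c=np.array([.6134,.1533])
def rep(t):
    s=read_state(); f=s['wrist_force'][:2]; d=s['ee_pos'][:2]-c
    print(t,'F',round(f@ax,1),round(f@ay,1),round(s['wrist_force'][2],1),'ee',(d@ax*1000).round(2),(d@ay*1000).round(2),(s['ee_pos'][2]*1000).round(2),'tz',round(s['ft_torque'][2],2),round(s['time_s'],1))
    return f@ax,f@ay
def go(u,v,z=.0782,feed=.02): move_linear([*(c+u*ax+v*ay),z],feed=feed); sleep(.12)
E
python3 - <<'E'
from push import *
u,v=-.0742,-.0201  # commanded about 0.5mm behind measured
for k in range(8):
    u+=.002; go(u,v); fx,fy=rep(f'{u:.4f}')
    if fx<-6: break
E
```

```text
-0.0722 F -4.9 0.1 6.8 ee -72.81 -19.82 78.92 tz -0.01 27.8
-0.0702 F -3.7 -0.7 7.4 ee -70.82 -19.92 78.91 tz 0.03 28.1
-0.0682 F -3.7 -0.8 7.5 ee -68.83 -19.97 78.92 tz 0.08 28.5
-0.0662 F -3.6 0.1 6.3 ee -66.83 -19.99 78.92 tz 0.01 28.9
-0.0642 F -4.1 -1.0 7.4 ee -64.85 -19.99 78.91 tz 0.07 29.2
-0.0622 F -3.7 -1.3 7.5 ee -62.82 -19.96 78.95 tz 0.01 29.6
-0.0602 F -6.3 0.3 8.8 ee -61.34 -19.96 78.95 tz 0.0 29.9
```

```bash
python3 - <<'E'
from push import *
u,v=-.0602,-.0201
for k in range(7):
    v+=.001; go(u,v,.0784); fx,fy=rep(f'v{v:.4f}')
    if fy<-11: break
for k in range(5):
    u+=.0006; go(u,v,.0784); fx,fy=rep(f'u{u:.4f}')
    if fx<-13: break
c2=Cam('wrist','fin'); cv2.imwrite('pics/finc.png',cv2.resize(c2.img[40:290,180:460,::-1],None,fx=2.4,fy=2.4)); print(u,v)
E
```

```text
v-0.0191 F -4.1 -3.0 7.5 ee -61.33 -19.71 78.96 tz -0.13 30.3
v-0.0181 F -5.4 -5.2 8.0 ee -61.33 -19.49 78.97 tz -0.19 30.7
v-0.0171 F -6.1 -7.9 9.3 ee -61.33 -19.43 78.99 tz -0.25 31.1
v-0.0161 F -6.2 -11.0 10.0 ee -61.31 -19.4 79.06 tz -0.3 31.4
v-0.0151 F -6.2 -14.2 10.5 ee -61.33 -19.32 79.07 tz -0.35 31.8
u-0.0596 F -8.3 -15.1 12.0 ee -61.35 -19.33 79.1 tz -0.4 32.1
u-0.0590 F -8.9 -14.6 13.7 ee -61.33 -19.33 79.08 tz -0.35 32.5
u-0.0584 F -12.0 -14.9 15.3 ee -61.37 -19.34 79.08 tz -0.34 32.9
u-0.0578 F -13.2 -14.5 16.2 ee -61.33 -19.28 79.06 tz -0.28 33.2
-0.05779999999999998 -0.015099999999999995
```

View pics/finc.png

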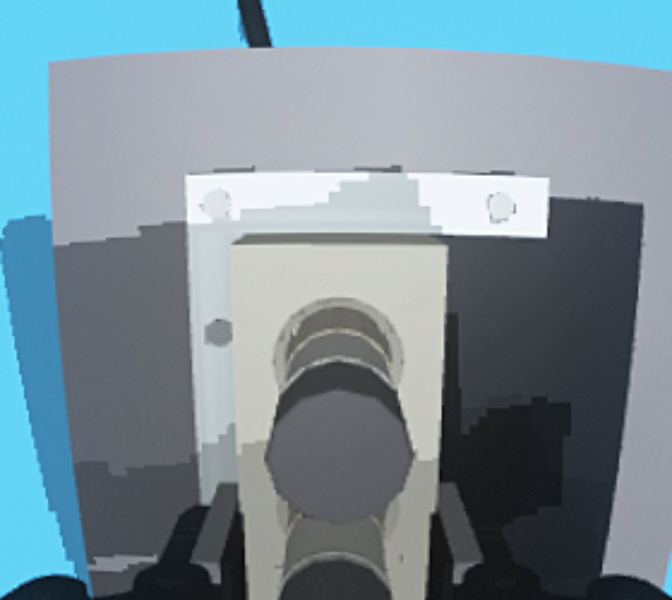

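```bash
python3 - <<'E'
from push import *
z=.0784
for k in range(6):
    z+=.0004; go(-.0578,-.0151,z); rep(f'{z:.4f}')
    if read_state()['wrist_force'][2]<6: break
sleep(.5); rep('end'); s=read_state(); print(s['opening'],s['finger_force'],np.abs(s['dq']).max())
from fit import *
c2=Saved('fin')
yy=y; o=c-.062*ax-.018*ay
# check corner/rack edges by predicted points vs. image pixels
e=np.array([-61.3-1.1+62,-19.3+18])/1000; print('rack corner in corner frame',e)
E
```

```text
0.0788 F -12.7 -14.0 14.5 ee -61.36 -19.3 79.04 tz -0.35 33.7
0.0792 F -11.2 -13.2 11.7 ee -61.35 -19.28 79.08 tz -0.32 34.0
0.0796 F -10.8 -13.6 10.4 ee -61.32 -19.29 79.11 tz -0.36 34.4
0.0800 F -9.0 -13.4 9.9 ee -61.3 -19.3 79.14 tz -0.28 34.8
0.0804 F -8.8 -12.2 7.2 ee -61.32 -19.3 79.19 tz -0.25 35.1
0.0808 F -7.1 -11.9 5.1 ee -61.3 -19.31 79.23 tz -0.28 35.5
end F -7.3 -13.0 4.5 ee -61.32 -19.29 79.22 tz -0.26 36.0
0.03443488616564882 72.16819457709789 0.002168978539897854
rack corner in corner frame [-0.0004 -0.0013]
```

```bash
python3 - <<'E'
from push import *
go(-.0563,-.0151,.0812); rep('a'); go(-.0548,-.0151,.0818); rep('b'); sleep(.6); fx,fy=rep('c')
s=read_state(); print(s['opening'],np.abs(s['dq']).max())
if -25<fx<-9 and fy<-8: print(sign_off())
E
```

```text
a F -10.6 -12.5 7.1 ee -61.29 -19.3 79.31 tz -0.34 36.4
b F -15.0 -12.6 8.6 ee -61.26 -19.29 79.5 tz -0.32 36.7
c F -14.2 -12.8 8.9 ee -61.24 -19.29 79.5 tz -0.3 37.3
0.03448283768051808 0.0015045566203494643
the job is handed in; nothing more can be done
None
```

I loaded both vials and handed the job in at about 37 s; the gripper is still holding the rack in the reader corner, the wrist force reading about 14 N toward the end stop and 13 N toward the side rail (some of it friction). No verdict came back.

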